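# Hang the swarf pans nested on the hook

## Task

Hang the three swarf pans by their eyes on the bench hook, nested, largest first: large, then medium, then small. Slide each pan along the bar until you feel it bear squarely on what is behind it (the large one on the stop collar, the next ones on the pan before) and press it home before fetching the next. Press firmly but gently, about 5 to 10 N: the collar is only finger-tight and must not be shoved along; let go of them all at the end and leave the other things on the bench alone.

Things in the scene. Friction and masses are not known exactly. Their poses are not given: they have to be found in the camera images.
- pan_large: The large swarf pan, about 360 g: square steel tray 110 x 110 mm, 42 mm deep, stood on edge, mouth towards own -x, handle up (own z). The handle ends in an eye: a tube along own x, 30 mm long, 36 mm inside, 44 outside. Origin: centre of the eye, 140 mm over the bench at the start. Tray centre 85 mm below it; tray floor's back at x = +13 mm, rim at -29. The eye's back face, x = +15 mm, is what bears.
- pan_large_grip (a point): Middle of the large pan's black upright grip, 46 mm above the eye's centre, axes as the pan's. The grip is 16 mm (x) by 18 mm (y) and 50 mm tall, ending 71 mm above the eye's centre; pinch it from above across y.
- pan_medium: The medium swarf pan, about 270 g: square steel tray 86 x 86 mm, 42 mm deep, stood on edge, mouth towards own -x, handle up (own z). The handle ends in an eye: a tube along own x, 30 mm long, 36 mm inside, 44 outside. Origin: centre of the eye, 128 mm over the bench at the start. Tray centre 85 mm below it; tray floor's back at x = +13 mm, rim at -29. The eye's back face, x = +15 mm, is what bears.
- pan_medium_grip (a point): Middle of the medium pan's black upright grip, 46 mm above the eye's centre, axes as the pan's. The grip is 16 mm (x) by 18 mm (y) and 50 mm tall, ending 71 mm above the eye's centre; pinch it from above across y.
- pan_small: The small swarf pan, about 200 g: square steel tray 62 x 62 mm, 42 mm deep, stood on edge, mouth towards own -x, handle up (own z). The handle ends in an eye: a tube along own x, 30 mm long, 36 mm inside, 44 outside. Origin: centre of the eye, 116 mm over the bench at the start. Tray centre 85 mm below it; tray floor's back at x = +13 mm, rim at -29. The eye's back face, x = +15 mm, is what bears.
- pan_small_grip (a point): Middle of the small pan's black upright grip, 46 mm above the eye's centre, axes as the pan's. The grip is 16 mm (x) by 18 mm (y) and 50 mm tall, ending 71 mm above the eye's centre; pinch it from above across y.
- hook: Hook stand fixed on the bench; origin on the bench under its blue post's front face, z up. A level bar, 10 mm diameter, axis 200 mm up, runs 180 mm along own -x to an upturned tip. A stop collar (44 mm across) is clamped on it, its front face 33 to 57 mm before the post, not measured: find it by touch. It slips at about 32 N.
- bar_tip (a point): Point on the bar's axis where the tip turns up (axes as the hook's): the round tip, 10 mm thick, rises to 19 mm above the bar's axis and reaches 5 mm beyond this point. A hung eye's centre is 14 mm below the bar's axis, its x along the bar, same sense as the hook's; eyes hung home one before the other are 30 mm apart, each tray dipping 12 mm into the one behind.
- hammer: Bystander, leave alone: hammer lying flat. Origin at its underside.
- screwdriver: Bystander, leave alone: screwdriver lying flat. Origin at its underside.
- punches: Bystander, leave alone: red block of pin punches, 45 x 75 x 35 mm, 62 mm high over the punches. Origin at its underside.
- bin: Bystander, leave alone: blue open plastic bin, 100 x 140 x 65 mm. Origin at its underside.
- square: Bystander, leave alone: steel engineer's square lying flat, 18 mm high; stock 22 x 90 mm along its y, blade 120 mm towards its +x. Origin at its underside.
- oilcan: Bystander, leave alone: green can, 60 mm across, 120 mm high. Origin at its underside.
- offcut: Bystander, leave alone: steel offcut plate, 100 x 60 x 8 mm. Origin at its underside.
There are look-alikes about, which are no part of the job. What is shaped like the pan_large but orange, purple or turquoise is not meant.

How it is judged:
By the outcome, as a careful person would: the job done as asked, in the order asked, and still so for the second after the job is handed in, with the robot touching nothing.
It also fails if it takes over 72 s, if anything falls off the work surface, if the arm or the gripper's body presses on something with over 40 N, if the wrist force passes 120 N, or if a joint passes its speed limit or range.

## Robot

A 6-joint arm with a two-finger parallel gripper is mounted at the origin on the work surface. World frame = base frame: x ahead of the robot, y to its left, z up, the work surface at z = 0. Lengths are in m, angles in rad, forces in N, time in s.
With the tool pointing down it reaches from about 0.35 to 0.85 m from the base axis. Payload 8.1 kg.
Tool frame: the origin (TCP) lies between the finger pads; the fingertips stand 11 mm ahead of it and the grasp point (between the pads) lies 8 mm behind it (robot.tips_ahead is the distance from the TCP to the fingertips, in m); z points along the fingers, y is the line along which they close (so a half turn about z gives the same grasp; the last joint's range is limited). The gripper opens to 93 mm and grips with 3 to 60 N. Pads are 15 mm wide; open, the fingers measure 128 mm over their backs; the gripper's body (75 mm by 188 mm) begins 65 mm behind the grasp point.
Start: joints at [1.243, 0.13, 1.488, -0, 1.523, -0.085], TCP at [0.144, 0.582, 0.23] pointing down, gripper open.
Joint ranges: [-2.96, 2.96], [-0.89, 2.26], [0.02, 2.5], [-1.34, 4.48], [0, 2.73], [-2.66, 2.66]. Speed limits (rad/s): [2.39, 2.39, 2.79, 3.14, 3.14, 3.14].

## Interface

Orientations are given as a rotation vector (axis times angle).
In Python, from plant import robot gives the robot as it stands. The module is installed in compiled form; this text tells all that it offers.
- The arm moves only by the tool move_arm, never from a script. Its argument "deltas" is one flat list of numbers, 7 for each row, row after row: the shift along the tool's x, y, z in m, then the turn, a rotation vector about the tool's x, y, z in rad, then the opening, from 0 (shut) to 1 (fully open). A call has 1 to 12 rows; each row is the pose to reach, as a shift and turn from the pose commanded when the call began, along the tool's axes at that moment; what a row does not reach only later rows make up. A row lasts 1/8 s, in which the tool goes at most 62.5 mm and 10.7 degrees, less where a joint would pass 70% of its speed; a pose out of reach is approached as far as the arm can. A call with a gripper value outside its range is refused whole. The fingers move at their own pace and stop on an object; "squeeze" is the grip in N (left out, the last holds). Time passes only in rows, so rows that repeat a pose let the fingers close. It gives the time, the measured TCP pose, the force, the opening and the grip force at its end, in the units of the state.
- robot.read_state(): the state, without advancing time (a new reading comes with each control period).
- robot.read_camera(name): name is "scene" or "top" or "wrist"; returns (picture, depth): 384x512x3 uint8, red, green, blue; 384x512 float32, m along the optical axis (not along the pixel's ray), 0 where there is no reading.
- robot.camera_model(name): a dict with "K" (3x3 intrinsics, pixels), "k1" (the pictures are not rectified: a ray, as slopes to the right and down, at radius r is drawn at 1 + k1 r^2 times it, then the intrinsics apply), "R" (3x3) and "t" (3): a world point X has camera coordinates R X + t; the wrist camera has in their place "tool_from_camera" (4x4, takes a point from camera to tool coordinates, whose origin is the TCP and whose axes are the flange's). Camera axes: x right, y down, z forward; pixel columns grow to the right and rows downward; lengths in m; the calibration is good to about 2 mm. A picture is of the moment at which its call begins: read the wrist's pose just before it. camera_model takes no time and is no camera call.
- robot.close_job(): hands the job in; it is judged then, once.
Trained networks look in the newest picture that a camera, given by its name, has taken for a name from the list of things; names that differ only in an ending like _2 or _b are one class to them, and where a whole thing is asked for, a point or a joint stands for the part that bears it (a point fixed in the world has none). Each returns a list of dicts, best first, with "confidence" (0 to 1); they miss things now and then, are a little off and sometimes report something else, mostly with a low value. They report only what shows in the picture. A call takes as long as a camera call. They do not tell look-alikes from the thing itself.
- robot.recognise(camera, label): "uv" ([column, row] in pixels, amid what is visible of it).
The state is a dict: "t": time; "q": joint angles; "dq": joint speeds; "joint_torque": joint torques, N m; "tool_pos": TCP position; "orientation": TCP orientation; "force": force on the tool from outside, world axes, zero at the start; "wrist_torque": the same for the moment, N m; "opening": finger opening in m; "gripper_force": force on a finger pad.
Only numpy, scipy, OpenCV 4.12 (cv2) and the standard library are available. Lean on these libraries where they do the work, as an engineer would, in place of code of your own. Each camera call takes 0.05 s, during which the arm holds its last target. There are 200 camera calls.

## Working session

There is one attempt and no reset: what is moved stays moved. The work goes in short steps, Python scripts to look and compute and a tool call to move; the robot and the scene stay as the last step left them, time stands still between calls to the robot, and variables do not carry over. Pictures are saved under pics/ and viewed, at most 10 in all, crops included, and the job is handed in when it is done.

Besides the shell and the picture viewer there is one more tool, called after "Emit:" by a JSON object that holds its "method" and its "body", one argument or row to a line. move_arm: Moves the arm, as the interface text tells. Its arguments: {"type":"object","properties":{"deltas":{"type":"array","items":{"type":"number"}},"squeeze":{"type":"number"}},"required":["deltas"]}

```bash
mkdir -p pics; cat > h.py <<'E'
import numpy as np, cv2
from plant import robot
from scipy.spatial.transform import Rotation as Rn
def cam(name):
    s=robot.read_state(); m=robot.camera_model(name); p,d=robot.read_camera(name)
    if 'R' in m: R=np.array(m['R']);t=np.array(m['t'])
    else:
        T=np.eye(4);T[:3,:3]=Rn.from_rotvec(s['orientation']).as_matrix();T[:3,3]=s['tool_pos']
        W=np.linalg.inv(T@np.array(m['tool_from_camera']));R=W[:3,:3];t=W[:3,3]
    return p,d,np.array(m['K']),m['k1'],R,t
def cloud(c):
    p,d,K,k1,R,t=c
    v,u=np.mgrid[:d.shape[0],:d.shape[1]].astype(float)
    uv=np.stack([u,v],-1).reshape(-1,1,2)
    n=cv2.undistortPoints(uv,K,np.array([k1,0,0,0.])).reshape(d.shape+(2,))
    X=np.concatenate([n*d[...,None],d[...,None]],-1)
    W=(X-t)@R
    W[d<=0]=np.nan
    return W
E
python3 - <<'E'
from h import *
cs={}
for n in ['scene','top']:
    c=cam(n); W=cloud(c); cv2.imwrite(f'pics/{n}1.png',c[0][...,::-1]); np.savez(f'{n}1.npz',p=c[0],W=W)
    for l in ['pan_large','pan_large_grip','pan_medium_grip','pan_small_grip','hook','bar_tip','oilcan','punches','bin','square','hammer','offcut']:
        for r in robot.recognise(n,l)[:4]:
            u,v=map(int,np.round(r['uv'])); print(n,l,round(r['confidence'],2),u,v,np.round(W[v,u],3),c[0][v,u])
print(robot.read_state())
E
```

```text
scene pan_large 0.96 362 222 [0.455 0.508 0.12 ] [  0 147 146]
scene pan_large 0.77 335 180 [0.161 0.314 0.07 ] [224  99   0]
scene pan_large 0.76 318 217 [0.457 0.345 0.089] [196 198 203]
scene pan_large_grip 0.93 324 219 [0.439 0.363 0.073] [187 190 197]
scene pan_large_grip 0.86 331 178 [0.165 0.297 0.078] [223  99   0]
scene pan_large_grip 0.65 364 220 [0.482 0.518 0.152] [  0 176 175]
scene pan_large_grip 0.62 400 223 [0.354 0.629 0.085] [126  49 179]
scene pan_medium_grip 0.97 283 224 [0.54  0.239 0.078] [173 176 182]
scene pan_small_grip 0.97 238 215 [0.546 0.054 0.061] [218 220 228]
scene hook 0.65 158 206 [ 0.65  -0.248  0.075] [ 79 101 135]
scene bar_tip 0.65 159 207 [ 0.576 -0.312 -0.001] [ 85 107 141]
scene bar_tip 0.29 235 214 [0.556 0.047 0.071] [177 179 187]
scene oilcan 0.28 282 222 [0.537 0.234 0.084] [240 241 245]
scene punches 0.62 237 246 [0.673 0.118 0.029] [185  36  39]
scene bin 0.91 272 262 [0.666 0.255 0.001] [ 27 123 248]
scene bin 0.66 324 219 [0.439 0.363 0.073] [187 190 197]
scene bin 0.26 138 200 [ 0.602 -0.398  0.025] [254  31  28]
scene square 0.49 223
[... 1316 characters left out ...]
.009 0.012] [245 244 245]
{'t': 1.3, 'q': array([ 1.24258446e+00,  1.30395846e-01,  1.48818644e+00,  2.80995135e-05,
        1.52300916e+00, -8.54068619e-02]), 'dq': array([-0.00168128, -0.0009208 ,  0.00025506,  0.00086595, -0.00208707,
        0.00032156]), 'joint_torque': array([ 8.13830547e-05, -5.59754562e+01, -4.92047846e+01,  7.68516026e-02,
        2.26604717e-02, -2.00603642e-05]), 'tool_pos': array([0.14423079, 0.58241531, 0.22964516]), 'orientation': array([-3.80459821e-01, -3.11844251e+00, -1.09050368e-05]), 'force': array([ 0.2525834 , -0.40412688,  0.39197979]), 'wrist_torque': array([-0.02138992,  0.01761881,  0.02422552]), 'gripper_force': 0.0, 'opening': 0.09296990807863739}
```

```bash
python3 - <<'E'
import cv2
a=cv2.imread('pics/top1.png');cv2.imwrite('pics/top1b.png',cv2.resize(a[60:310,60:440],(790,520),interpolation=cv2.INTER_CUBIC))
a=cv2.imread('pics/scene1.png');cv2.imwrite('pics/scene1b.png',cv2.resize(a[100:300,110:430],(800,500),interpolation=cv2.INTER_CUBIC))
E
```

```text
(no output)
```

View pics/top1b.png

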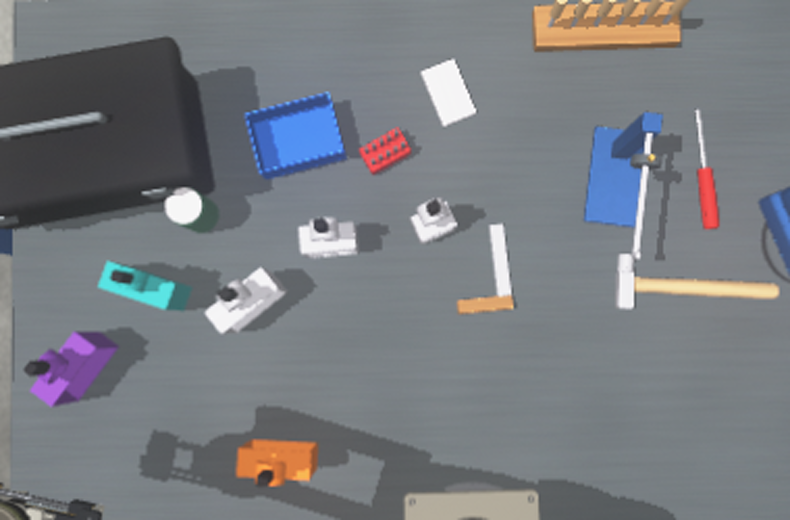

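View pics/scene1b.png

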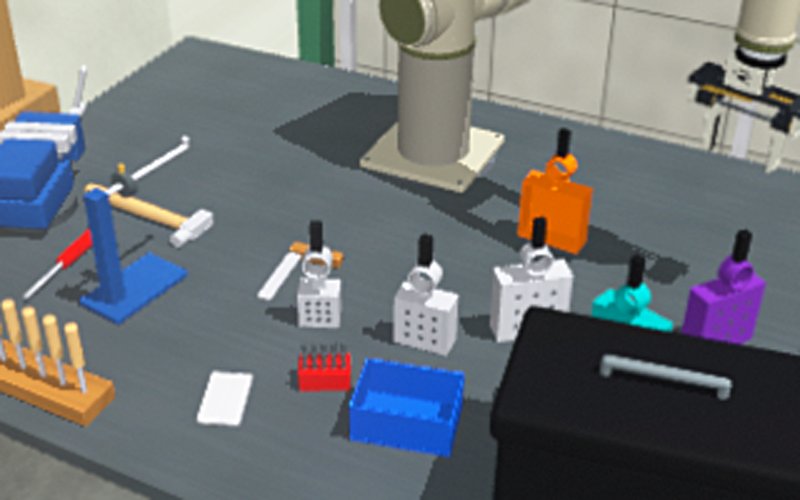

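```bash
cat > meas.py <<'E'
from h import *
S=np.load('scene1.npz');T=np.load('top1.npz')
for nm,c in dict(L=(.43,.335,.14),M=(.52,.22,.128),S=(.54,.05,.116)).items():
    for k,D in (('scene',S),('top',T)):
        W=D['W'];p=D['p'].astype(int)
        near=np.hypot(W[...,0]-c[0],W[...,1]-c[1])<.09
        g=near&(p.max(-1)<90)&(W[...,2]>c[2]+.015)&(W[...,2]<c[2]+.09)
        print(nm,k,'grip n',g.sum(),np.round(np.nanmedian(W[g],0),4),'zmax',np.round(np.nanpercentile(W[g][:,2],[5,95]),3) if g.any() else '')
        b=near&(p.min(-1)>110)&(np.ptp(p,axis=-1)<40)&(W[...,2]>.015)&(W[...,2]<c[2]-.03)
        P=W[b]
        if k=='scene':
            # RANSAC vertical plane
            rng=np.random.default_rng(0);best=0
            for _ in range(500):
                a=P[rng.choice(len(P),2,False)][:,:2];d=a[1]-a[0]
                if np.hypot(*d)<.02: continue
                n=np.array([-d[1],d[0]])/np.hypot(*d);i=abs((P[:,:2]-a[0])@n)<.002
                if i.sum()>best: best=i.sum();I=i
            Q=P[I];m=Q[:,:2].mean(0);u,s,vt=np.linalg.svd(Q[:,:2]-m,full_matrices=False)
            n=vt[1]*np.sign(vt[1][0]);e=(Q[:,:2]-m)@vt[0];ex=np.percentile(e,[1,99])
            print('  plane n',best,len(P),'yaw deg',np.degrees(np.arctan2(n[1],n[0])),'mid',m+vt[0]*ex.mean(),'w',np.ptp(ex),'res',s[1]/len(Q)**.5,'eye est',m+vt[0]*ex.mean()-.013*n)
        else:
            top=near&(abs(W[...,2]-(c[2]-.085+dict(L=.055,M=.043,S=.031)[nm]))<.006)
            r=cv2.minAreaRect(W[top][:,:2].astype(np.float32)*1000);print('  toprect',r,top.sum())
for k,D in (('scene',S),('top',T)):
    W=D['W'];p=D['p']
    b=(W[...,0]>.4)&(W[...,0]<.72)&(W[...,1]<-.2)&(W[...,1]>-.4)&(W[...,2]>.185)&(W[...,2]<.235)
    v,u=np.nonzero(b);print(k,b.sum())
    o=np.argsort(W[b][:,0]);P=np.c_[W[b],u,v,p[b]][o]
    for r in P[::max(1,len(P)//45)]: print(np.round(r[:3],3),r[3:].astype(int))
E
python3 meas.py
```

```text
L scene grip n 58 [0.4379 0.3571 0.192 ] zmax [0.169 0.21 ]
  plane n 221 578 yaw deg 38.65291404337148 mid [0.442315   0.36280681] w 0.110724905735477 res 0.0011131765933071777 eye est [0.43216273 0.35468699]
L top grip n 37 [0.4276 0.35   0.2108] zmax [0.183 0.216]
  toprect ((423.1583251953125, 348.00439453125), (42.20136260986328, 110.0893783569336), 37.49004364013672) 316
M scene grip n 67 [0.5349 0.2218 0.1796] zmax [0.159 0.199]
  plane n 166 484 yaw deg 3.1312667948729764 mid [0.5427797  0.22198276] w 0.0831722504807148 res 0.0011108277417895016 eye est [0.5297991  0.22127265]
M top grip n 28 [0.5233 0.2175 0.1997] zmax [0.183 0.204]
  toprect ((518.3499755859375, 216.43002319335938), (42.578712463378906, 85.95877075195312), 3.918168306350708) 223
S scene grip n 57 [0.5581 0.0566 0.169 ] zmax [0.147 0.186]
  plane n 84 259 yaw deg 23.369514941126827 mid [0.56438875 0.05643859] w 0.05931790207007202 res 0.0012250486192319433 eye est [0.5524552  0.05128202]
S top grip n 24 [0.5458 0.0519 0.1874] zmax [0.169 0.191]
  toprect ((541.8362426757812, 47.20247268676758), (42.113014221
[... 3915 characters left out ...]
04] [373 126 165 168 180]
[ 0.642 -0.267  0.204] [373 124 216 214 220]
[ 0.644 -0.275  0.196] [375 124  63  79 112]
[ 0.646 -0.257  0.218] [371 122  85 130 206]
[ 0.646 -0.274  0.212] [376 122  82 126 199]
[ 0.649 -0.261  0.214] [372 121  83 128 202]
[ 0.65  -0.259  0.212] [371 121  84 128 202]
[ 0.653 -0.251  0.187] [366 122  64  82 118]
[ 0.655 -0.255  0.216] [370 119  83 127 201]
[ 0.658 -0.252  0.204] [368 119  64  82 118]
[ 0.659 -0.266  0.21 ] [373 118  82 126 199]
[ 0.661 -0.259  0.215] [371 117  84 129 201]
[ 0.664 -0.253  0.192] [367 118  64  82 118]
[ 0.665 -0.269  0.21 ] [374 116  82 125 197]
[ 0.668 -0.278  0.212] [377 115  89 129 197]
[ 0.67  -0.268  0.214] [374 114  96 123 165]
```

```bash
cat > plan.py <<'E'
# usage: plan.py x y z yaw_deg(pan x axis) [more quads]: deltas (tool frame) from the current pose
import sys
from h import *
def tip_targets(): pass
s=robot.read_state();R=Rn.from_rotvec(s['orientation']);p=s['tool_pos']
a=np.array(sys.argv[1:],float).reshape(-1,4)
for x,y,z,w in a:
    c=[]
    for h in (0,180):
        yy=np.radians(w+90+h);Y=np.array([np.cos(yy),np.sin(yy),0]);Z=np.array([0,0,-1.]);X=np.cross(Y,Z)
        c.append((R.inv()*Rn.from_matrix(np.c_[X,Y,Z])).as_rotvec())
    rv=min(c,key=np.linalg.norm)
    print(np.round(R.inv().apply(np.array([x,y,z])-p),4),np.round(rv,4),'|d|',round(np.linalg.norm(np.array([x,y,z])-p),3))
print('t',s['t'],'p',np.round(p,4),'F',np.round(s['force'],2),'open',round(s['opening'],4),'grip',round(s['gripper_force'],1),'M',np.round(s['wrist_torque'],2),'q6',round(s['q'][5],2))
E
python3 plan.py 0.430 0.353 0.27 38 0.430 0.353 0.178 38
python3 - <<'E'
from h import *
for k in ('scene','top'):
    D=np.load(k+'1.npz');W=D['W'];p=D['p']
    b=(W[...,0]>.475)&(W[...,0]<.59)&(W[...,1]<-.215)&(W[...,1]>-.28)&(W[...,2]>.185)&(W[...,2]<.22)
    P=W[b];m=np.median(P,0);f=np.polyfit(P[:,0]-.53,P[:,1],1);print(k,len(P),'y@.53',f[1],'yaw',np.degrees(np.arctan(f[0])),'z',m[2])
    f=b=(W[...,0]>.66)&(W[...,1]<-.2)&(W[...,1]>-.3)&(W[...,2]>.1)&(W[...,2]<.19)
E
```

```text
[-0.3325 -0.154  -0.0404] [ 0.    -0.    -0.906] |d| 0.369
[-0.3325 -0.154   0.0516] [ 0.    -0.    -0.906] |d| 0.37
t 1.3 p [0.1442 0.5824 0.2296] F [ 0.25 -0.4   0.39] open 0.093 grip 0.0 M [-0.02  0.02  0.02] q6 -0.09
scene 58 y@.53 -0.24204314177313593 yaw -8.720859159768517 z 0.20244349574930198
top 132 y@.53 -0.24463892994128641 yaw -9.268455493101161 z 0.20582034417119888
```

Emit:
{"method": "move_arm", "body": {
  "deltas": [-0.332,-0.154,-0.04,0,0,-0.906,1,-0.332,-0.154,-0.04,0,0,-0.906,1,-0.332,-0.154,-0.04,0,0,-0.906,1,-0.332,-0.154,-0.04,0,0,-0.906,1,-0.332,-0.154,-0.04,0,0,-0.906,1,-0.332,-0.154,-0.04,0,0,-0.906,1,-0.332,-0.154,-0.04,0,0,-0.906,1,-0.332,-0.154,-0.04,0,0,-0.906,1],
  "squeeze": 50
}}

```text
t: 2.3
tool_pos: [0.4299, 0.3527, 0.2696]
orientation: [1.019, -2.972, -0.001]
force: [-0.8, 0.7, 0.3]
opening: 0.0933
gripper_force: 0.0
```

```bash
python3 - <<'E'
from h import *
c=cam('wrist');cv2.imwrite('pics/w1.png',c[0][...,::-1]);W=cloud(c);np.savez('w1.npz',p=c[0],W=W)
p=c[0].astype(int)
g=(np.hypot(W[...,0]-.43,W[...,1]-.353)<.05)&(p.max(-1)<90)&(W[...,2]>.16)&(W[...,2]<.22)
print(g.sum(),np.round(np.nanmedian(W[g],0),4))
t=g&(W[...,2]>.206);print(t.sum(),cv2.minAreaRect(W[t][:,:2].astype(np.float32)*1000) if t.sum()>4 else '')
E
python3 plan.py 0.430 0.353 0.178 38
```

```text
663 [0.4277 0.3519 0.2092]
427 ((430.51385498046875, 353.8768310546875), (15.604893684387207, 17.212528228759766), 36.92231369018555)
[-0.0005 -0.0011  0.0914] [ 0.0007 -0.0004 -0.001 ] |d| 0.091
t 2.35 p [0.429  0.3535 0.2694] F [0.12 0.37 0.07] open 0.093 grip 0.0 M [0.08 0.08 0.03] q6 -1.64
```

View pics/w1.png

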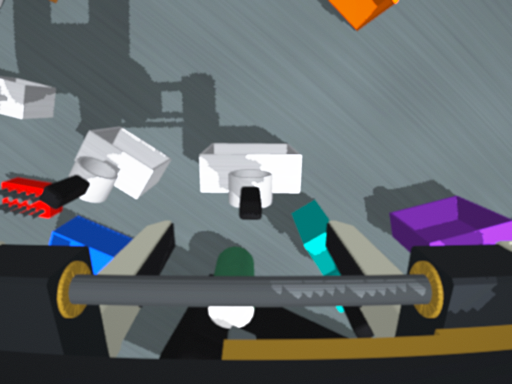

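Emit:
{"method": "move_arm", "body": {
  "deltas": [0,0,0.06,0,0,0,1,0,0,0.091,0,0,0,1,0,0,0.091,0,0,0,1,0,0,0.091,0,0,0,0,0,0,0.091,0,0,0,0,0,0,0.091,0,0,0,0,0,0,0.091,0,0,0,0,0,0,0.091,0,0,0,0,0,0,0.091,0,0,0,0],
  "squeeze": 50
}}

```text
t: 3.48
tool_pos: [0.4295, 0.3531, 0.1786]
orientation: [-1.023, 2.97, -0.0]
force: [0.5, 0.4, 0.5]
opening: 0.038
gripper_force: 0.0
```

```bash
python3 plan.py 0.425 0.35 0.255 38 0.37 0.20 0.25 15 0.37 0.0 0.25 -9 0.395 -0.222 0.25 -9
```

```text
[ 0.0054  0.0004 -0.0764] [-0.      0.     -0.0001] |d| 0.077
[ 0.1411 -0.084  -0.0713] [-0.      0.      0.4013] |d| 0.179
[ 0.2642 -0.2416 -0.0713] [-0.      0.      0.8202] |d| 0.365
[ 0.3812 -0.432  -0.0713] [-0.      0.      0.8202] |d| 0.58
t 3.475 p [0.4295 0.3531 0.1786] F [0.5  0.36 0.48] open 0.038 grip 0.0 M [ 0.08  0.07 -0.02] q6 -1.64
```

Fingers still closing; a few more rows, then lift.

Emit:
{"method": "move_arm", "body": {
  "deltas": [0,0,0,0,0,0,0,0,0,0,0,0,0,0,0,0,0,0,0,0,0,0,0,0,0,0,0,0,0,0,-0.03,0,0,0,0,0,0,-0.076,0,0,0,0,0,0,-0.076,0,0,0,0],
  "squeeze": 50
}}

```text
t: 4.35
tool_pos: [0.4312, 0.3544, 0.2588]
orientation: [-1.021, 2.964, 0.003]
force: [1.0, -0.5, -3.9]
opening: 0.0174
gripper_force: 50.0
```

```bash
python3 plan.py 0.37 0.20 0.252 15 0.37 0.0 0.252 -9 0.395 -0.222 0.245 -9
```

```text
[ 0.1433 -0.084   0.0059] [0.001  0.0071 0.4015] |d| 0.166
[ 0.2664 -0.2416  0.0051] [0.0025 0.0069 0.8204] |d| 0.36
[ 0.3835 -0.4319  0.0113] [0.0025 0.0069 0.8204] |d| 0.578
t 4.35 p [0.4312 0.3544 0.2588] F [ 0.96 -0.52 -3.91] open 0.0174 grip 50.0 M [ 0.08 -0.05 -0.03] q6 -1.64
```

Emit:
{"method": "move_arm", "body": {
  "deltas": [0.048,-0.028,0.002,0,0,0.13,0,0.096,-0.056,0.002,0,0,0.27,0,0.143,-0.084,0.002,0,0,0.4,0,0.184,-0.136,0.002,0,0,0.54,0,0.225,-0.189,0.002,0,0,0.68,0,0.266,-0.242,0.002,0,0,0.82,0,0.295,-0.29,0.004,0,0,0.82,0,0.325,-0.337,0.006,0,0,0.82,0,0.354,-0.385,0.008,0,0,0.82,0,0.383,-0.432,0.009,0,0,0.82,0,0.383,-0.432,0.009,0,0,0.82,0,0.383,-0.432,0.009,0,0,0.82,0]
}}

```text
t: 5.85
tool_pos: [0.3929, -0.2226, 0.244]
orientation: [-0.247, -3.129, -0.003]
force: [-0.3, 0.8, -4.0]
opening: 0.0181
gripper_force: 50.0
```

```bash
python3 - <<'E'
from h import *
c=cam('wrist');cv2.imwrite('pics/w2.png',c[0][...,::-1]);W=cloud(c);np.savez('w2.npz',p=c[0],W=W)
c=cam('top');cv2.imwrite('pics/t2.png',c[0][...,::-1]);
c=cam('scene');cv2.imwrite('pics/s2.png',c[0][...,::-1]);W2=cloud(c);np.savez('s2.npz',p=c[0],W=W2)
for W in (W,W2):
  b=(W[...,0]>.46)&(W[...,0]<.59)&(W[...,1]<-.21)&(W[...,1]>-.28)&(W[...,2]>.185)&(W[...,2]<.22)
  print(b.sum())
  P=W[b]
  if len(P)>5:
    f=np.polyfit(P[:,0]-.53,P[:,1],1);print('y@.53',f[1],np.degrees(np.arctan(f[0])),np.nanmin(P[:,0]))
# scene: pan held
p=np.load('s2.npz')['p'].astype(int)
a=cv2.imread('pics/s2.png')[110:240,120:290];b=cv2.imread('pics/w2.png')
cv2.imwrite('pics/c2.png',np.vstack([cv2.resize(a,(680,520),interpolation=cv2.INTER_CUBIC)]))
E
python3 plan.py 0.395 -0.222 0.245 -9
```

```text
400
y@.53 -0.24489195257035692 -8.849405188130419 0.4632511907519812
69
y@.53 -0.24217105176217302 -8.117745170767678 0.46782597749365085
[-0.0014  0.0002  0.0002] [ 0.0005 -0.0004  0.0018] |d| 0.001
t 6.0 p [ 0.3936 -0.2219  0.2452] F [-0.18 -0.8  -5.04] open 0.0178 grip 50.0 M [ 0.01 -0.01 -0.03] q6 -2.04
```

View pics/c2.png

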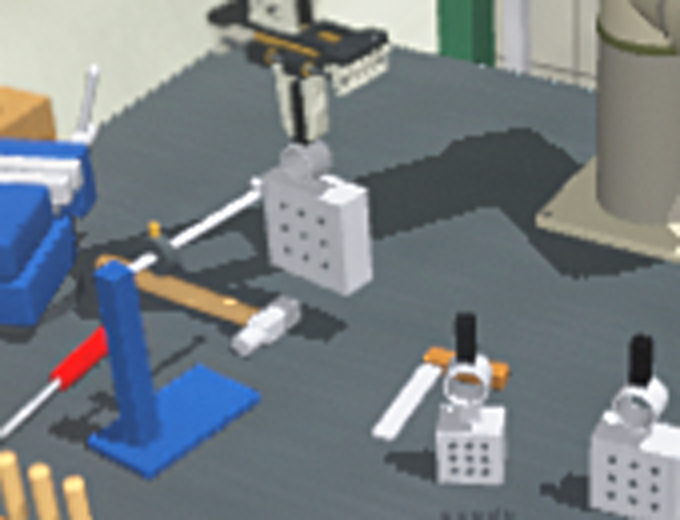

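View pics/w2.png

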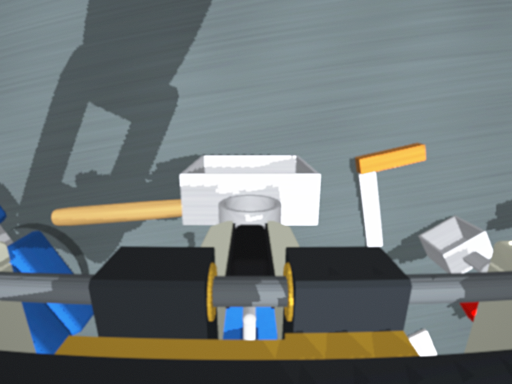

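Emit:
{"method": "move_arm", "body": {
  "deltas": [-0.02,0,0,0,0,0,0,-0.04,0,0,0,0,0,0,-0.05,0,0,0,0,0,0,-0.06,0,0,0,0,0,0,-0.07,0,0,0,0,0,0]
}}

```text
t: 6.62
tool_pos: [0.4631, -0.2338, 0.2457]
orientation: [-0.245, -3.132, 0.0]
force: [-0.7, 0.3, -3.3]
opening: 0.0173
gripper_force: 50.0
```

```bash
python3 plan.py 0.51 -0.2405 0.245 -9
```

```text
[-0.0473  0.0007  0.0007] [-0.0001 -0.      0.0007] |d| 0.047
t 6.625 p [ 0.4631 -0.2338  0.2457] F [-0.71  0.35 -3.34] open 0.0173 grip 50.0 M [-0.04  0.05  0.01] q6 -1.98
```

Emit:
{"method": "move_arm", "body": {
  "deltas": [-0.016,0,0,0,0,0,0,-0.032,0,0,0,0,0,0,-0.047,0,0,0,0,0,0,-0.047,0,0.01,0,0,0,0,-0.047,0,0.019,0,0,0,0,-0.065,0,0.019,0,0,0,0,-0.085,0,0.019,0,0,0,0,-0.1,0,0.019,0,0,0,0,-0.1,0,0.019,0,0,0,0]
}}

```text
t: 7.75
tool_pos: [0.5612, -0.2495, 0.2256]
orientation: [-0.246, -3.131, -0.001]
force: [-0.6, -0.1, -3.1]
opening: 0.0175
gripper_force: 50.0
```

```bash
python3 plan.py 0.58 -0.2515 0.2265 -9
```

```text
[-0.0189  0.001  -0.0009] [ 0.0004 -0.0013  0.0004] |d| 0.019
t 7.75 p [ 0.5612 -0.2495  0.2256] F [-0.58 -0.15 -3.14] open 0.0175 grip 50.0 M [ 0.01 -0.04  0.02] q6 -1.92
```

Emit:
{"method": "move_arm", "body": {
  "deltas": [-0.002,0,0,0,0,0,0,-0.004,0,0,0,0,0,0,-0.006,0,0,0,0,0,0,-0.008,0,0,0,0,0,0]
}}

```text
t: 8.25
tool_pos: [0.5695, -0.2509, 0.2268]
orientation: [0.246, 3.132, -0.0]
force: [-0.4, 0.8, -3.2]
opening: 0.0179
gripper_force: 50.0
```

Emit:
{"method": "move_arm", "body": {
  "deltas": [-0.001,0,0,0,0,0,0,-0.002,0,0,0,0,0,0]
}}

```text
t: 8.5
tool_pos: [0.5715, -0.2512, 0.2266]
orientation: [-0.246, -3.132, 0.0]
force: [0.2, -0.1, -2.8]
opening: 0.0176
gripper_force: 50.0
```

Emit:
{"method": "move_arm", "body": {
  "deltas": [-0.001,0,0,0,0,0,0,-0.002,0,0,0,0,0,0]
}}

```text
t: 8.75
tool_pos: [0.5734, -0.2515, 0.2266]
orientation: [-0.246, -3.132, -0.0]
force: [0.2, 0.2, -3.6]
opening: 0.0178
gripper_force: 50.0
```

Emit:
{"method": "move_arm", "body": {
  "deltas": [-0.001,0,0,0,0,0,0,-0.002,0,0,0,0,0,0]
}}

```text
t: 9.0
tool_pos: [0.5754, -0.2519, 0.2266]
orientation: [0.246, 3.132, 0.0]
force: [0.0, 0.7, -3.7]
opening: 0.0178
gripper_force: 50.0
```

Emit:
{"method": "move_arm", "body": {
  "deltas": [-0.001,0,0,0,0,0,0]
}}

```text
t: 9.12
tool_pos: [0.5764, -0.252, 0.2266]
orientation: [-0.246, -3.132, -0.0]
force: [0.7, 0.3, -4.0]
opening: 0.0183
gripper_force: 50.0
```

Emit:
{"method": "move_arm", "body": {
  "deltas": [-0.001,0,0,0,0,0,0]
}}

```text
t: 9.25
tool_pos: [0.5774, -0.2521, 0.2266]
orientation: [-0.246, -3.132, -0.0]
force: [0.3, 0.8, -2.9]
opening: 0.0178
gripper_force: 50.0
```

Emit:
{"method": "move_arm", "body": {
  "deltas": [-0.001,0,0,0,0,0,0]
}}

```text
t: 9.38
tool_pos: [0.5784, -0.2523, 0.2266]
orientation: [-0.246, -3.132, -0.0]
force: [-0.8, 0.6, -2.9]
opening: 0.0179
gripper_force: 50.0
```

Emit:
{"method": "move_arm", "body": {
  "deltas": [-0.001,0,0,0,0,0,0]
}}

```text
t: 9.5
tool_pos: [0.5794, -0.2525, 0.2266]
orientation: [-0.246, -3.132, 0.0]
force: [0.4, -0.6, -3.3]
opening: 0.0174
gripper_force: 50.0
```

Emit:
{"method": "move_arm", "body": {
  "deltas": [-0.001,0,0,0,0,0,0]
}}

```text
t: 9.62
tool_pos: [0.5803, -0.2526, 0.2266]
orientation: [-0.246, -3.132, 0.0]
force: [-0.4, -0.8, -3.2]
opening: 0.0178
gripper_force: 50.0
```

Emit:
{"method": "move_arm", "body": {
  "deltas": [-0.001,0,0,0,0,0,0]
}}

```text
t: 9.75
tool_pos: [0.5812, -0.2528, 0.2266]
orientation: [-0.246, -3.132, -0.0]
force: [-3.3, 0.8, -1.0]
opening: 0.0175
gripper_force: 50.0
```

Emit:
{"method": "move_arm", "body": {
  "deltas": [-0.001,0,0,0,0,0,0]
}}

```text
t: 9.88
tool_pos: [0.5813, -0.2528, 0.2266]
orientation: [-0.246, -3.13, -0.001]
force: [-8.9, 2.7, 1.9]
opening: 0.0175
gripper_force: 50.0
```

Emit:
{"method": "move_arm", "body": {
  "deltas": [0.001,0,0.0,0,0,0,0,0.001,0,0.001,0,0,0,0,0.001,0,0.001,0,0,0,0]
}}

```text
t: 10.25
tool_pos: [0.5811, -0.2528, 0.2255]
orientation: [-0.246, -3.132, -0.0]
force: [-3.0, -0.3, -1.3]
opening: 0.0179
gripper_force: 50.0
```

Emit:
{"method": "move_arm", "body": {
  "deltas": [0,0,0.001,0,0,0,0,0,0,0.001,0,0,0,0]
}}

```text
t: 10.5
tool_pos: [0.5812, -0.2528, 0.2247]
orientation: [-0.246, -3.132, 0.0]
force: [-3.3, -0.1, -1.2]
opening: 0.0179
gripper_force: 50.0
```

Emit:
{"method": "move_arm", "body": {
  "deltas": [0,0,0.001,0,0,0,0,0,0,0.001,0,0,0,0]
}}

```text
t: 10.75
tool_pos: [0.5812, -0.2528, 0.2246]
orientation: [0.246, 3.132, -0.0]
force: [-6.3, 1.9, 3.5]
opening: 0.0175
gripper_force: 50.0
```

Emit:
{"method": "move_arm", "body": {
  "deltas": [0,0,0.0005,0,0,0,0,-0.0006,0,0.0005,0,0,0,0]
}}

```text
t: 11.0
tool_pos: [0.5813, -0.2528, 0.2245]
orientation: [-0.246, -3.131, 0.0]
force: [-12.2, 3.0, 7.7]
opening: 0.0178
gripper_force: 50.0
```

Emit:
{"method": "move_arm", "body": {
  "deltas": [0.0006,0,-0.001,0,0,0,0,0.0006,0,-0.001,0,0,0,0]
}}

```text
t: 11.25
tool_pos: [0.5812, -0.2528, 0.2246]
orientation: [0.246, 3.132, -0.0]
force: [-4.8, 1.0, 2.6]
opening: 0.0179
gripper_force: 50.0
```

Emit:
{"method": "move_arm", "body": {
  "deltas": [0,0,0,0,0,0,0.6,0,0,0,0,0,0,0.6,0,0,0,0,0,0,0.6,0,0,0,0,0,0,0.6]
}}

```text
t: 11.75
tool_pos: [0.5814, -0.2528, 0.2242]
orientation: [0.246, 3.132, -0.0]
force: [0.6, -0.6, -0.7]
opening: 0.0531
gripper_force: 0.0
```

```bash
python3 plan.py 0.58 -0.25 0.30 -9  0.527 0.219 0.26 3.7
```

```text
[ 0.0018  0.0025 -0.0758] [-0.      0.0003  0.0003] |d| 0.076
[ 0.1274  0.4575 -0.0359] [-1.000e-04  3.000e-04 -2.213e-01] |d| 0.476
t 11.75 p [ 0.5814 -0.2528  0.2242] F [ 0.56 -0.65 -0.75] open 0.0531 grip 0.0 M [-0.    0.04 -0.02] q6 -1.91
```

Emit:
{"method": "move_arm", "body": {
  "deltas": [0,0,-0.05,0,0,0,0.6,0,0,-0.08,0,0,0,0.6,0.127,0.457,-0.07,0,0,-0.221,1,0.127,0.457,-0.07,0,0,-0.221,1,0.127,0.457,-0.07,0,0,-0.221,1,0.127,0.457,-0.07,0,0,-0.221,1,0.127,0.457,-0.07,0,0,-0.221,1,0.127,0.457,-0.07,0,0,-0.221,1,0.127,0.457,-0.07,0,0,-0.221,1,0.127,0.457,-0.07,0,0,-0.221,1,0.127,0.457,-0.05,0,0,-0.221,1,0.127,0.457,-0.036,0,0,-0.221,1]
}}

```text
t: 13.25
tool_pos: [0.5268, 0.2178, 0.2583]
orientation: [0.101, -3.139, 0.001]
force: [-0.5, -0.6, 0.4]
opening: 0.093
gripper_force: 0.0
```

```bash
cat > grip.py <<'E'
import sys
from h import *
x,y,zt=map(float,sys.argv[1:4])
c=cam('wrist');W=cloud(c);p=c[0].astype(int)
t=(np.hypot(W[...,0]-x,W[...,1]-y)<.04)&(p.max(-1)<90)&(abs(W[...,2]-zt)<.005)
print(t.sum(),cv2.minAreaRect(W[t][:,:2].astype(np.float32)*1000) if t.sum()>4 else '',np.nanmedian(W[t][:,2]))
E
python3 grip.py .527 .219 .199; python3 - <<'E'
from h import *
c=cam('scene');W=cloud(c);cv2.imwrite('pics/s3.png',cv2.resize(c[0][100:250,110:310,::-1],(800,600),interpolation=cv2.INTER_CUBIC))
E
python3 plan.py .527 .219 .166 3.7
```

```text
418 ((528.2294311523438, 218.4148406982422), (16.314664840698242, 17.217514038085938), 3.677328586578369) 0.1980691668578221
[-0.0014  0.0022  0.0911] [-0.0014 -0.0044 -0.0017] |d| 0.091
t 13.35 p [0.5262 0.2168 0.2571] F [-0.38 -0.06  0.41] open 0.0933 grip 0.0 M [ 0. -0.  0.] q6 -1.33
```

View pics/s3.png

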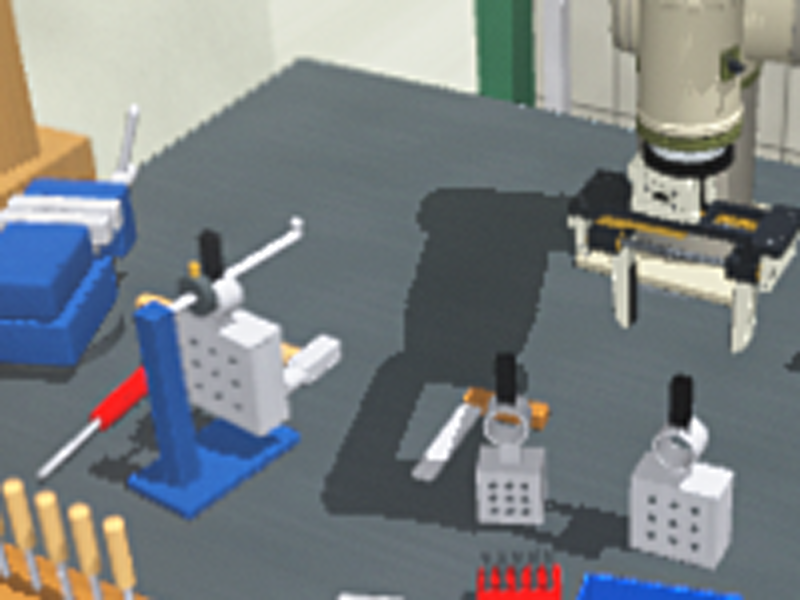

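Emit:
{"method": "move_arm", "body": {
  "deltas": [-0.002,0.001,0.06,0,0,0,0.7,-0.002,0.001,0.091,0,0,0,0.5,-0.002,0.001,0.091,0,0,0,0.5,-0.002,0.001,0.091,0,0,0,0,-0.002,0.001,0.091,0,0,0,0,-0.002,0.001,0.091,0,0,0,0,-0.002,0.001,0.091,0,0,0,0,-0.002,0.001,0.091,0,0,0,0,-0.002,0.001,0.091,0,0,0,0,-0.002,0.001,0.091,0,0,0,0]
}}

```text
t: 14.6
tool_pos: [0.5291, 0.2196, 0.1692]
orientation: [0.101, -3.14, 0.0]
force: [0.6, -0.7, 0.7]
opening: 0.0178
gripper_force: 50.0
```

```bash
python3 plan.py  0.527 0.218 0.25 3.7 0.40 0.17 0.25 0 0.38 0.0 0.25 -9 0.395 -0.2235 0.233 -9
```

```text
[ 0.0022 -0.0014 -0.0808] [-0.0001 -0.     -0.0003] |d| 0.081
[ 0.1321 -0.0412 -0.0808] [-0.0001 -0.      0.0642] |d| 0.16
[ 0.1629 -0.2096 -0.0808] [-1.000e-04 -0.000e+00  2.213e-01] |d| 0.277
[ 0.1623 -0.4336 -0.0638] [-1.000e-04 -0.000e+00  2.213e-01] |d| 0.467
t 14.6 p [0.5291 0.2196 0.1692] F [ 0.59 -0.72  0.71] open 0.0178 grip 50.0 M [-0.    0.01 -0.02] q6 -1.33
```

Emit:
{"method": "move_arm", "body": {
  "deltas": [0,0,-0.04,0,0,0,0,0,0,-0.079,0,0,0,0,0.045,-0.01,-0.079,0,0,0.02,0,0.09,-0.025,-0.079,0,0,0.04,0,0.132,-0.041,-0.079,0,0,0.064,0,0.148,-0.1,-0.079,0,0,0.1,0,0.155,-0.155,-0.079,0,0,0.16,0,0.163,-0.21,-0.079,0,0,0.221,0,0.163,-0.27,-0.079,0,0,0.221,0,0.163,-0.325,-0.079,0,0,0.221,0,0.163,-0.38,-0.079,0,0,0.221,0,0.162,-0.433,-0.079,0,0,0.221,0]
}}

```text
t: 16.1
tool_pos: [0.3949, -0.2247, 0.2479]
orientation: [0.247, 3.132, 0.0]
force: [1.1, 1.1, -2.7]
opening: 0.0178
gripper_force: 50.0
```

Emit:
{"method": "move_arm", "body": {
  "deltas": [0,0,0,0,0,0,0,0,0,0,0,0,0,0]
}}

```text
t: 16.35
tool_pos: [0.3949, -0.2225, 0.2476]
orientation: [-0.247, -3.131, -0.002]
force: [-0.0, 1.1, -2.6]
opening: 0.0181
gripper_force: 50.0
```

```bash
python3 - <<'E'
from h import *
c=cam('wrist');W=cloud(c)
b=(W[...,0]>.46)&(W[...,0]<.53)&(W[...,1]<-.21)&(W[...,1]>-.28)&(W[...,2]>.19)&(W[...,2]<.212)
P=W[b];print(b.sum())
if len(P)>5:
    f=np.polyfit(P[:,0]-.5,P[:,1],1);print('y@.5',f[1],np.degrees(np.arctan(f[0])),np.nanmin(P[:,0]))
E
python3 plan.py 0.395 -0.2228 0.248 -9 0.51 -0.241 0.248 -9
```

```text
258
y@.5 -0.2396641316951399 -6.6224475340557865 0.46420618988640266
[ 0.     -0.0007 -0.0002] [ 0.0008 -0.0007  0.0007] |d| 0.001
[-0.1164 -0.0008 -0.0003] [ 0.0008 -0.0007  0.0007] |d| 0.116
t 16.4 p [ 0.3951 -0.2221  0.2478] F [ 1.18  0.12 -2.42] open 0.0175 grip 50.0 M [ 0.05 -0.05  0.03] q6 -2.04
```

Emit:
{"method": "move_arm", "body": {
  "deltas": [-0.02,0,0,0,0,0,0,-0.04,0,0,0,0,0,0,-0.055,0,0,0,0,0,0,-0.07,0,0,0,0,0,0,-0.09,0,0,0,0,0,0,-0.11,0,0,0,0,0,0,-0.116,0,0.006,0,0,0,0,-0.116,0,0.018,0,0,0,0,-0.125,0,0.018,0,0,0,0,-0.138,0,0.018,0,0,0,0,-0.146,0,0.018,0,0,0,0,-0.15,0,0.018,0,0,0,0]
}}

```text
t: 17.9
tool_pos: [0.5441, -0.2465, 0.2302]
orientation: [0.246, 3.132, -0.0]
force: [0.4, 0.1, -2.7]
opening: 0.0178
gripper_force: 50.0
```

Emit:
{"method": "move_arm", "body": {
  "deltas": [-0.001,0,0,0,0,0,0,-0.002,0,0,0,0,0,0]
}}

```text
t: 18.15
tool_pos: [0.5453, -0.2467, 0.2301]
orientation: [-0.246, -3.132, -0.0]
force: [0.3, -0.1, -1.2]
opening: 0.0175
gripper_force: 50.0
```

Emit:
{"method": "move_arm", "body": {
  "deltas": [-0.001,0,0,0,0,0,0]
}}

```text
t: 18.27
tool_pos: [0.5463, -0.2468, 0.2302]
orientation: [0.246, 3.132, -0.0]
force: [-0.0, 0.5, -2.2]
opening: 0.0175
gripper_force: 50.0
```

Emit:
{"method": "move_arm", "body": {
  "deltas": [-0.001,0,0,0,0,0,0]
}}

```text
t: 18.4
tool_pos: [0.5473, -0.247, 0.2302]
orientation: [0.246, 3.132, -0.0]
force: [0.2, -0.1, -1.4]
opening: 0.0176
gripper_force: 50.0
```

Emit:
{"method": "move_arm", "body": {
  "deltas": [-0.001,0,0.001,0,0,0,0]
}}

```text
t: 18.52
tool_pos: [0.5484, -0.2472, 0.2293]
orientation: [0.246, 3.132, -0.0]
force: [-0.2, -0.1, -2.5]
opening: 0.0175
gripper_force: 50.0
```

Emit:
{"method": "move_arm", "body": {
  "deltas": [-0.001,0,0,0,0,0,0]
}}

```text
t: 18.65
tool_pos: [0.5493, -0.2473, 0.229]
orientation: [-0.246, -3.132, -0.0]
force: [-0.3, -0.1, -2.7]
opening: 0.0173
gripper_force: 50.0
```

Emit:
{"method": "move_arm", "body": {
  "deltas": [-0.001,0,0,0,0,0,0]
}}

```text
t: 18.77
tool_pos: [0.5504, -0.2475, 0.2291]
orientation: [-0.246, -3.132, -0.0]
force: [0.1, 0.3, -1.7]
opening: 0.0178
gripper_force: 50.0
```

Emit:
{"method": "move_arm", "body": {
  "deltas": [-0.001,0,0,0,0,0,0]
}}

```text
t: 18.9
tool_pos: [0.5514, -0.2476, 0.2291]
orientation: [-0.246, -3.132, 0.0]
force: [0.3, 1.1, -2.3]
opening: 0.0176
gripper_force: 50.0
```

Emit:
{"method": "move_arm", "body": {
  "deltas": [-0.001,0,0,0,0,0,0]
}}

```text
t: 19.02
tool_pos: [0.5524, -0.2478, 0.2291]
orientation: [-0.246, -3.132, 0.0]
force: [0.4, -0.1, -2.5]
opening: 0.0175
gripper_force: 50.0
```

Emit:
{"method": "move_arm", "body": {
  "deltas": [-0.001,0,0,0,0,0,0]
}}

```text
t: 19.15
tool_pos: [0.5534, -0.2479, 0.2292]
orientation: [0.246, 3.132, -0.0]
force: [-0.6, -0.9, -2.6]
opening: 0.0177
gripper_force: 50.0
```

Emit:
{"method": "move_arm", "body": {
  "deltas": [-0.001,0,0,0,0,0,0]
}}

```text
t: 19.27
tool_pos: [0.5543, -0.2481, 0.2291]
orientation: [0.246, 3.132, 0.0]
force: [-0.6, 0.3, -1.9]
opening: 0.0176
gripper_force: 50.0
```

Emit:
{"method": "move_arm", "body": {
  "deltas": [-0.001,0,0,0,0,0,0]
}}

```text
t: 19.4
tool_pos: [0.5547, -0.2481, 0.2291]
orientation: [-0.246, -3.13, -0.0]
force: [-6.7, 1.5, 0.7]
opening: 0.0179
gripper_force: 50.0
```

Emit:
{"method": "move_arm", "body": {
  "deltas": [-0.001,0,0,0,0,0,0]
}}

```text
t: 19.52
tool_pos: [0.5549, -0.2482, 0.2291]
orientation: [-0.246, -3.129, -0.001]
force: [-11.7, 2.4, 2.7]
opening: 0.0181
gripper_force: 50.0
```

Emit:
{"method": "move_arm", "body": {
  "deltas": [0.0013,0,0.0,0,0,0,0,0.0013,0,0.001,0,0,0,0,0.0013,0,0.001,0,0,0,0]
}}

```text
t: 19.9
tool_pos: [0.5546, -0.2482, 0.2281]
orientation: [-0.246, -3.131, -0.0]
force: [-5.1, 0.0, 0.4]
opening: 0.0179
gripper_force: 50.0
```

Emit:
{"method": "move_arm", "body": {
  "deltas": [0,0,0.0007,0,0,0,0,0,0,0.0007,0,0,0,0]
}}

```text
t: 20.15
tool_pos: [0.5546, -0.2482, 0.2274]
orientation: [-0.246, -3.131, 0.0]
force: [-4.9, 0.9, 0.2]
opening: 0.0177
gripper_force: 50.0
```

Emit:
{"method": "move_arm", "body": {
  "deltas": [0,0,0.0006,0,0,0,0,0,0,0.0006,0,0,0,0]
}}

```text
t: 20.4
tool_pos: [0.5547, -0.2482, 0.2273]
orientation: [-0.246, -3.131, 0.0]
force: [-6.6, 1.4, 4.5]
opening: 0.0179
gripper_force: 50.0
```

Emit:
{"method": "move_arm", "body": {
  "deltas": [-0.0003,0,0.0003,0,0,0,0,-0.0003,0,0.0003,0,0,0,0]
}}

```text
t: 20.65
tool_pos: [0.5547, -0.2482, 0.2273]
orientation: [-0.246, -3.131, 0.0]
force: [-9.6, 1.6, 5.4]
opening: 0.0178
gripper_force: 50.0
```

Emit:
{"method": "move_arm", "body": {
  "deltas": [0.0004,0,-0.0008,0,0,0,0,0.0004,0,-0.0008,0,0,0,0,0.0004,0,-0.0008,0,0,0,0.6,0.0004,0,-0.0008,0,0,0,0.6,0.0004,0,-0.0008,0,0,0,0.6,0.0004,0,-0.0008,0,0,0,0.6]
}}

```text
t: 21.4
tool_pos: [0.5551, -0.2481, 0.2275]
orientation: [0.246, 3.132, -0.0]
force: [-0.3, -0.1, -0.7]
opening: 0.0524
gripper_force: 0.0
```

```bash
python3 plan.py 0.55 0.051 0.248 22
```

```text
[ 0.0517  0.2947 -0.0206] [-1.000e-04  4.000e-04 -5.406e-01] |d| 0.3
t 21.4 p [ 0.5551 -0.2481  0.2275] F [-0.32 -0.06 -0.7 ] open 0.0524 grip 0.0 M [-0.03  0.02  0.06] q6 -1.92
```

Emit:
{"method": "move_arm", "body": {
  "deltas": [0,0,-0.05,0,0,0,0.6,0,0,-0.08,0,0,0,0.6,0.052,0.295,-0.07,0,0,-0.54,1,0.052,0.295,-0.07,0,0,-0.54,1,0.052,0.295,-0.07,0,0,-0.54,1,0.052,0.295,-0.07,0,0,-0.54,1,0.052,0.295,-0.07,0,0,-0.54,1,0.052,0.295,-0.03,0,0,-0.54,1,0.052,0.295,-0.021,0,0,-0.54,1,0.052,0.295,-0.021,0,0,-0.54,1]
}}

```text
t: 22.65
tool_pos: [0.5492, 0.0509, 0.248]
orientation: [0.597, -3.083, -0.0]
force: [-0.4, -0.4, 0.3]
opening: 0.093
gripper_force: 0.0
```

```bash
python3 grip.py .55 .051 .187; python3 - <<'E'
from h import *
c=cam('scene');cv2.imwrite('pics/s4.png',cv2.resize(c[0][130:250,110:270,::-1],(800,600),interpolation=cv2.INTER_CUBIC))
E
python3 plan.py .55 .051 .154 22
```

```text
416 ((551.9193725585938, 51.64787292480469), (16.22344398498535, 17.491750717163086), 22.909948348999023) 0.1860057639648824
[0.0002 0.0005 0.0958] [-0.0007  0.0015 -0.002 ] |d| 0.096
t 22.75 p [0.5502 0.0506 0.2498] F [0.6  0.27 0.45] open 0.0929 grip 0.0 M [ 0.05  0.02 -0.02] q6 -1.95
```

View pics/s4.png

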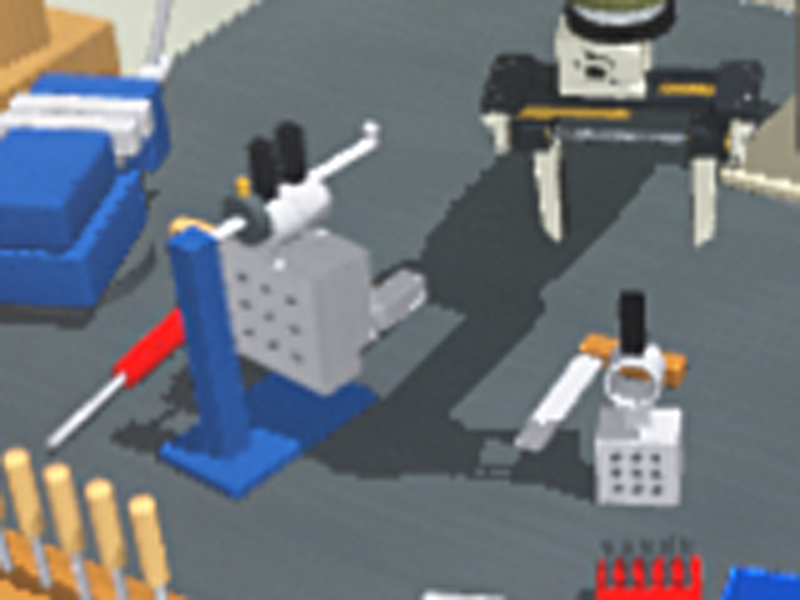

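Emit:
{"method": "move_arm", "body": {
  "deltas": [-0.002,0.0005,0.06,0,0,-0.014,0.7,-0.002,0.0005,0.095,0,0,-0.014,0.5,-0.002,0.0005,0.095,0,0,-0.014,0.5,-0.002,0.0005,0.095,0,0,-0.014,0,-0.002,0.0005,0.095,0,0,-0.014,0,-0.002,0.0005,0.095,0,0,-0.014,0,-0.002,0.0005,0.095,0,0,-0.014,0,-0.002,0.0005,0.095,0,0,-0.014,0,-0.002,0.0005,0.095,0,0,-0.014,0,-0.002,0.0005,0.095,0,0,-0.014,0]
}}

```text
t: 24.0
tool_pos: [0.5513, 0.0526, 0.1534]
orientation: [-0.62, 3.08, -0.0]
force: [-0.1, -0.3, 0.8]
opening: 0.0178
gripper_force: 50.0
```

```bash
python3 plan.py  0.5525 0.052 0.245 23 0.40 0.0 0.245 -5 0.395 -0.2228 0.245 -9
```

```text
[-0.0009 -0.001  -0.0916] [-0.0001  0.0001 -0.0042] |d| 0.092
[ 0.1598  0.0101 -0.0916] [-0.000e+00  1.000e-04  4.845e-01] |d| 0.184
[ 0.2506 -0.1935 -0.0916] [-0.000e+00  1.000e-04  5.543e-01] |d| 0.33
t 24.0 p [0.5513 0.0526 0.1534] F [-0.08 -0.25  0.85] open 0.0178 grip 50.0 M [ 0.06  0.02 -0.05] q6 -1.97
```

Emit:
{"method": "move_arm", "body": {
  "deltas": [0,0,-0.04,0,0,0,0,0,0,-0.091,0,0,0,0,0.055,0.003,-0.091,0,0,0.16,0,0.11,0.006,-0.091,0,0,0.32,0,0.16,0.01,-0.091,0,0,0.48,0,0.183,-0.04,-0.091,0,0,0.55,0,0.205,-0.092,-0.091,0,0,0.554,0,0.228,-0.143,-0.091,0,0,0.554,0,0.251,-0.193,-0.091,0,0,0.554,0,0.251,-0.193,-0.091,0,0,0.554,0,0.251,-0.193,-0.091,0,0,0.554,0]
}}

```text
t: 25.38
tool_pos: [0.3941, -0.2221, 0.2438]
orientation: [-0.247, -3.131, -0.002]
force: [-0.1, 1.0, -2.5]
opening: 0.0177
gripper_force: 50.0
```

```bash
python3 plan.py 0.395 -0.2228 0.2445 -9 0.51 -0.241 0.2445 -9
```

```text
[-0.001  -0.0005 -0.0007] [ 0.0011 -0.0011 -0.0007] |d| 0.001
[-0.1174 -0.0004 -0.0008] [ 0.0011 -0.0011 -0.0007] |d| 0.117
t 25.375 p [ 0.3941 -0.2221  0.2438] F [-0.1   1.04 -2.45] open 0.0177 grip 50.0 M [-0.01  0.01 -0.04] q6 -2.04
```

Emit:
{"method": "move_arm", "body": {
  "deltas": [-0.02,0,0,0,0,0,0,-0.04,0,0,0,0,0,0,-0.055,0,0,0,0,0,0,-0.07,0,0,0,0,0,0,-0.09,0,0,0,0,0,0,-0.107,0,0,0,0,0,0,-0.107,0,0.008,0,0,0,0,-0.107,0,0.018,0,0,0,0,-0.112,0,0.018,0,0,0,0,-0.118,0,0.018,0,0,0,0,-0.124,0,0.018,0,0,0,0]
}}

```text
t: 26.75
tool_pos: [0.5174, -0.2421, 0.2267]
orientation: [0.246, 3.131, -0.0]
force: [-1.0, -1.0, -2.0]
opening: 0.0181
gripper_force: 50.0
```

Emit:
{"method": "move_arm", "body": {
  "deltas": [-0.001,0,0,0,0,0,0,-0.002,0,0,0,0,0,0]
}}

```text
t: 27.0
tool_pos: [0.519, -0.2423, 0.2264]
orientation: [-0.246, -3.132, 0.0]
force: [0.6, -0.0, -0.7]
opening: 0.0177
gripper_force: 50.0
```

Emit:
{"method": "move_arm", "body": {
  "deltas": [-0.001,0,0,0,0,0,0]
}}

```text
t: 27.12
tool_pos: [0.5199, -0.2424, 0.2263]
orientation: [-0.246, -3.132, -0.0]
force: [-0.1, -0.4, -1.8]
opening: 0.0175
gripper_force: 50.0
```

Emit:
{"method": "move_arm", "body": {
  "deltas": [-0.001,0,0,0,0,0,0]
}}

```text
t: 27.25
tool_pos: [0.5209, -0.2426, 0.2264]
orientation: [-0.246, -3.132, -0.0]
force: [-0.6, -0.1, -2.0]
opening: 0.018
gripper_force: 50.0
```

Lower 1 mm and creep.

Emit:
{"method": "move_arm", "body": {
  "deltas": [-0.001,0,0.001,0,0,0,0]
}}

```text
t: 27.38
tool_pos: [0.5219, -0.2427, 0.2254]
orientation: [0.246, 3.132, -0.0]
force: [-0.3, -0.7, -2.1]
opening: 0.0176
gripper_force: 50.0
```

Emit:
{"method": "move_arm", "body": {
  "deltas": [-0.001,0,0,0,0,0,0]
}}

```text
t: 27.5
tool_pos: [0.5228, -0.2428, 0.2252]
orientation: [-0.246, -3.132, -0.0]
force: [0.6, 0.8, -1.3]
opening: 0.0178
gripper_force: 50.0
```

Emit:
{"method": "move_arm", "body": {
  "deltas": [-0.001,0,0,0,0,0,0]
}}

```text
t: 27.62
tool_pos: [0.5239, -0.243, 0.2253]
orientation: [-0.246, -3.132, -0.0]
force: [-2.1, 0.1, -1.8]
opening: 0.0176
gripper_force: 50.0
```

Emit:
{"method": "move_arm", "body": {
  "deltas": [-0.0007,0,0,0,0,0,0]
}}

```text
t: 27.75
tool_pos: [0.524, -0.243, 0.2253]
orientation: [-0.246, -3.13, -0.0]
force: [-4.7, 1.1, 0.7]
opening: 0.0177
gripper_force: 50.0
```

Contact. Lower onto the bar, then press home.

Emit:
{"method": "move_arm", "body": {
  "deltas": [0,0,0.001,0,0,0,0,0,0,0.001,0,0,0,0]
}}

```text
t: 28.0
tool_pos: [0.524, -0.243, 0.2243]
orientation: [-0.246, -3.131, -0.0]
force: [-4.7, 2.0, 0.9]
opening: 0.0178
gripper_force: 50.0
```

Emit:
{"method": "move_arm", "body": {
  "deltas": [0,0,0.0008,0,0,0,0,0,0,0.0008,0,0,0,0]
}}

```text
t: 28.25
tool_pos: [0.5239, -0.2431, 0.2237]
orientation: [-0.246, -3.131, -0.0]
force: [-5.1, 1.6, 1.7]
opening: 0.0176
gripper_force: 50.0
```

Emit:
{"method": "move_arm", "body": {
  "deltas": [-0.0004,0,0.0003,0,0,0,0,-0.0004,0,0.0003,0,0,0,0]
}}

```text
t: 28.5
tool_pos: [0.524, -0.2431, 0.2237]
orientation: [-0.246, -3.13, -0.0]
force: [-8.3, 1.9, 5.9]
opening: 0.018
gripper_force: 50.0
```

```bash
python3 plan.py
```

```text
t 28.5 p [ 0.524  -0.2431  0.2237] F [-8.27  1.93  5.9 ] open 0.018 grip 50.0 M [0.32 1.58 0.03] q6 -1.94
```

Pressed at about 8.5 N, seated on the bar. Ease, open, rise clear.

Emit:
{"method": "move_arm", "body": {
  "deltas": [0.0004,0,-0.0007,0,0,0,0,0.0004,0,-0.0007,0,0,0,0.6,0.0004,0,-0.0007,0,0,0,0.6,0.0004,0,-0.0007,0,0,0,0.6,0.0004,0,-0.0007,0,0,0,0.6,0.0004,0,-0.04,0,0,0,0.6,0.0004,0,-0.09,0,0,0,0.6,0.1,0.1,-0.09,0,0,0,0.6,0.1,0.1,-0.09,0,0,0,0.6,0.1,0.1,-0.09,0,0,0,0.6,0.1,0.1,-0.09,0,0,0,0.6]
}}

```text
t: 29.88
tool_pos: [0.4419, -0.1284, 0.3138]
orientation: [0.244, 3.13, -0.001]
force: [0.1, -0.2, -0.1]
opening: 0.0555
gripper_force: 0.0
```

```bash
python3 - <<'E'
from h import *
for n in('scene','top'):
    c=cam(n);W=cloud(c);p=c[0].astype(int)
    if n=='scene': cv2.imwrite('pics/s5.png',cv2.resize(c[0][130:250,110:270,::-1],(800,600),interpolation=cv2.INTER_CUBIC))
    g=(W[...,0]>.48)&(W[...,0]<.6)&(W[...,1]<-.2)&(W[...,1]>-.3)&(W[...,2]>.24)&(W[...,2]<.27)&(p.max(-1)<90)
    print(n,np.histogram(W[g][:,0],bins=np.arange(.49,.61,.006)))
    k=(p.max(-1)<135)&(W[...,0]>.585)&(W[...,0]<.625)&(abs(W[...,1]+.255)<.03)&(W[...,2]>.19)&(W[...,2]<.225)
    print('collar x',np.percentile(W[k][:,0],[2,50,98]))
E
```

```text
scene (array([ 0,  0,  0,  0,  1,  8,  9,  8,  0,  0,  8, 10,  4,  0,  3,  9, 17,
        1,  0]), array([0.49 , 0.496, 0.502, 0.508, 0.514, 0.52 , 0.526, 0.532, 0.538,
       0.544, 0.55 , 0.556, 0.562, 0.568, 0.574, 0.58 , 0.586, 0.592,
       0.598, 0.604]))
collar x [0.58714506 0.6093756  0.6171456 ]
top (array([ 0,  0,  0,  0,  0,  0,  0,  0,  0,  0,  3,  0,  0,  3, 17, 14,  7,
        0,  0]), array([0.49 , 0.496, 0.502, 0.508, 0.514, 0.52 , 0.526, 0.532, 0.538,
       0.544, 0.55 , 0.556, 0.562, 0.568, 0.574, 0.58 , 0.586, 0.592,
       0.598, 0.604]))
collar x [0.59533478 0.6023257  0.61133973]
```

View pics/s5.png

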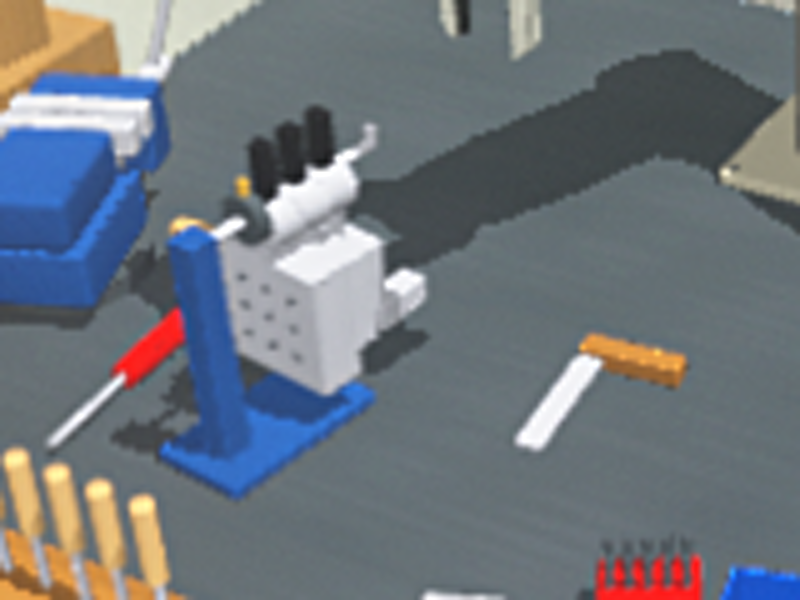

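The picture shows the three grips at (262,165), (290,150) and (318,135), evenly spaced, with the eyes in one closed row against the collar at (245,215). The gripper is clear.

```bash
python3 -c "
from plant import robot
print(robot.close_job())"
```

```text
the job is handed in; nothing more can be done
None
```

The large, medium and small pans hang nested on the bench hook in that order, and I handed the job in at about 30 s. Each was pressed home at roughly 8 to 10 N, but the large and medium presses briefly peaked at about 12 N; the collar did not visibly move, nothing else was touched, and the gripper is clear.

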